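Hang the lid tray on the station divider

TASK

Pick up the tall sheet-metal lid tray and hang it on the stud of the white station divider: press the round end of the keyhole in its back over the stud's head until the back lies flat on the hanger plate, then slide the tray down until the stud's neck bottoms in the narrow end of the slot and carries it, and only then let go. The stud was clamped by hand somewhere along its slot, so feel for it with a light hand, do not force it or let the tray drop, and leave the jars, lids and low pan where they are.

Things in the scene. Friction and masses are not known exactly. Their poses are not given: they have to be found in the camera images.
- tray: Tall loose lid tray of bare sheet metal, open on top, standing upright, empty, 0.3-0.4 kg: 58 mm wide (its y; grip across the side walls), 100 mm deep (x from -50 to +50), walls 3 mm. Origin: centre of underside, z up. Back plate at +x, outer face x = +50, 128 mm high. Side walls 118 mm high from x = +47 to -25, then sloping down to the 42 mm front wall.
- tray_hole (a point): Centre of the round end (20 mm diameter) of the keyhole through the tray's back plate, on its outer face: (50, 0, 84) mm in the tray's frame, same axes. From it a slot 11 mm wide runs straight up.
- tray_slot (a point): Where the stud's axis lies when the tray hangs fully home at the upper end of the keyhole's slot, on the back plate's outer face: (50, 0, 114) mm in the tray's frame, same axes, 30 mm above the hole's centre.
- board: White upright station divider, fixed: 260 mm wide (its y), 18 mm thick (x), 200 mm high, on two flat feet (6 mm high, at y = +-105, reaching to x = -60). Origin: centre of underside. Its front faces -x of its frame and carries a steel hanger plate 90 mm wide, z = 42 to 192 mm, front face at x = -12. A steel stud stands out of that plate (see mark).
- mark (a point): Middle of the stud's clamping slot on the hanger plate's face: (-12, 0, 165) mm in the board's frame, same axes (-x out of the face). The stud sticks out along -x at y = 0: neck 8 mm diameter, 6 mm long, then round head 16 mm diameter, 5 mm thick. Clamped hard; its height is unmeasured, anywhere within 12 mm above or below this point.
- jar1: Bystander: hexagonal glass jar with black lid, 54 mm across, 86 mm high; origin under its centre.
- jar2: Bystander: jar like jar1.
- jar3: Bystander: jar like jar1.
- jar4: Bystander: open hexagonal glass jar, 54 mm across, 76 mm high; origin under its centre.
- lid1: Bystander: black jar lid lying inside up, 49 mm in diameter, 12 mm high; origin under its centre.
- lid2: Bystander: black jar lid, 49 mm in diameter, 12 mm high; origin under its centre.
- pan: Bystander: low empty pan of the same sheet metal, 130 x 100 x 28 mm; origin under its centre.
Not all that is in view belongs to the job. What is shaped like the tray but purple is not meant.

How it is judged:
By the outcome, as a careful person would: the job done as asked, in the order asked, and still so for the second after the job is handed in, with the robot touching nothing.
It also fails if it takes over 61 s, if anything falls off the work surface, if the arm or the gripper's body presses on something with over 40 N, if the wrist force passes 120 N, or if a joint passes its speed limit or range.

ROBOT

A 6-joint arm with a two-finger parallel gripper is mounted at the origin on the work surface. World frame = base frame: x ahead of the robot, y to its left, z up, the work surface at z = 0. Lengths are in m, angles in rad, forces in N, time in s.
With the tool pointing down it reaches from about 0.375 to 0.9 m from the base axis. Payload 3.1 kg.
Tool frame: the origin (TCP) lies midway between the tips of the shut fingers; the grasp point (between the pads) lies robot.grip_depth behind it (robot.grip_depth is the distance from the TCP to the grasp point, in m); z points along the fingers, y is the line along which they close (so a half turn about z gives the same grasp; the last joint's range is limited). The gripper opens to 87 mm and grips with 3 to 60 N. Pads are 19 mm wide; open, the fingers measure 117 mm over their backs; the gripper's body (75 mm by 190 mm) begins 51 mm behind the grasp point.
Start: joints at [1.117, 0.527, 1.433, -0, 1.181, -0.178], TCP at [0.17, 0.602, 0.223] pointing down, gripper open.
Joint ranges: [-3.08, 3.08], [-0.75, 2.2], [0.22, 2.44], [-1.43, 4.57], [0, 2.65], [-2.85, 2.85]. Speed limits (rad/s): [2.79, 2.79, 3.14, 3.14, 3.14, 3.14].

INTERFACE

Orientations are given as a unit quaternion [x, y, z, w].
In Python, from rig import robot gives the robot as it stands.
- The arm moves only by the shell command python3 -m creep FILE [OPENING] [FORCE], which reads ROWS from the file FILE. ROWS is a JSON list of rows, 1 to 20 of them, each an object with the fields dx, dy, dz (the shift in m), turn (a turn about the tool's z in rad); a field left out counts as zero; each row shifts and turns the commanded pose from where the row before left it, along the tool's axes as they then stand; what a row does not reach is not made up. A row lasts 1/12 s, in which the tool goes at most 0.0417 m and 0.125 rad, less where a joint would pass 70% of its speed; a pose out of reach is approached as far as the arm can. OPENING is the finger opening in m, set as the command begins (- or left out keeps the last). The fingers move at their own pace and stop on an object; FORCE is the grip in N (left out, the last holds). Time passes only in rows, so rows that do not move let the fingers close. It prints the time, the measured TCP pose, the force, the opening and the grip force at its end. Input that does not fit is refused with a message, and nothing moves.
- robot.get_obs(): the state, without advancing time (a new reading comes with each control period).
- robot.camera(name): name is "scene" or "top"; returns a dict with "img" (400x640x3 uint8, red, green, blue), "fx", "fy", "cx", "cy" (pixels), "xyz" and "attitude" of the camera in the world. Camera axes: x right, y down, z forward; pixel columns grow to the right and rows downward; lengths in m; the calibration is good to about 2 mm. A picture is of the moment at which its call begins. There is no depth.
- robot.hand_in(): hands the job in; it is judged then, once.
The state is a dict: "time": time; "q": joint angles; "joint_velocities": joint speeds; "joint_torque": joint torques, N m; "position": TCP position; "tool_rot": TCP orientation; "ft_force": force on the tool from outside, world axes, zero at the start; "moment": the same for the moment, N m; "grip_width": finger opening in m; "grip_force": force on a finger pad.
Only numpy, scipy, OpenCV 4.12 (cv2) and the standard library are available. Lean on these libraries where they do the work, as an engineer would, in place of code of your own. Each camera call takes 0.05 s, during which the arm holds its last target. There are 200 camera calls.

## Working session

There is one attempt and no reset: what is moved stays moved. The work goes in short steps, Python scripts to look and compute and a shell command to move; the robot and the scene stay as the last step left them, time stands still between calls to the robot, and variables do not carry over. Pictures are saved under pics/ and viewed, at most 10 in all, crops included, and the job is handed in when it is done.

```bash
ls; mkdir -p pics; python3 - <<'E'
from rig import robot
import cv2,json
o=robot.get_obs();print(o, robot.grip_depth)
for n in("scene","top"):
    c=robot.camera(n);cv2.imwrite(f"pics/{n}0.png",c["img"][:,:,::-1])
    print(n,{k:v for k,v in c.items() if k!="img"})
E
```

```text
pics
{'time': 0.0, 'q': array([ 1.11750242e+00,  5.28421850e-01,  1.43390360e+00,  7.29746993e-06,
        1.18143247e+00, -1.78482697e-01]), 'joint_velocities': array([-6.21182543e-04, -5.45057565e-04,  7.86794178e-05,  6.10903347e-04,
        9.26558155e-05, -1.29553028e-03]), 'joint_torque': array([ 1.60850228e-03, -4.40045035e+01, -1.76599073e+01,  6.33270736e-02,
        5.81619004e-02, -1.76624039e-04]), 'position': array([0.16923196, 0.60088075, 0.22159848]), 'tool_rot': array([ 1.36974931e-01,  9.90573923e-01, -1.02801676e-03, -3.39538898e-04]), 'ft_force': array([-0.23484499, -0.04843412,  0.15048963]), 'moment': array([ 0.03118475,  0.00856796, -0.00896733]), 'grip_force': 0.0, 'grip_width': 0.08722897146835398} 0.0187
scene {'fx': 415.83017078787765, 'fy': 415.83017078787765, 'cx': 321.782097205937, 'cy': 199.68353827475278, 'xyz': array([0.97807067, 0.25529498, 0.8561599 ]), 'attitude': array([ 0.41232746,  0.84627079, -0.29918961, -0.15587619])}
top {'fx': 363.9709189401624, 'fy': 363.9709189401624, 'cx': 321.8358635934342, 'cy': 193.95646764442336, 'xyz': array([ 0.44604238, -0.10877291,  1.12096724]), 'attitude': array([ 0.71589919, -0.697357  ,  0.02093513, -0.02726312])}
```

View pics/scene0.png

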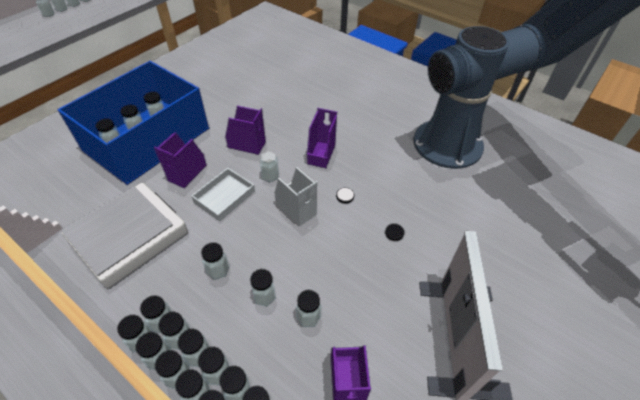

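View pics/top0.png

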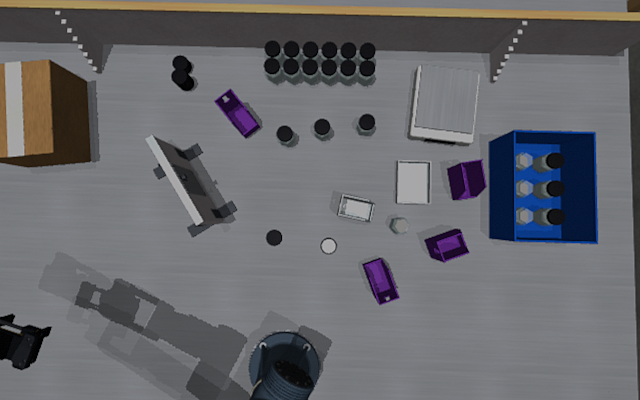

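The scene view shows the grey tray at about (297,195), and the top view shows it at (356,208). The divider is at (468,315) in scene and (188,182) in top.

Things that could be taken for the tray (top-view pixels):
- purple trays at (238,113), (466,180), (446,245) and (380,281)
- low pan at (413,182)
- white box at (445,103)

The bare-metal one at (356,208) fits the description. I'll check it in a close crop.

```bash
python3 - <<'E'
import cv2,numpy as np
s=cv2.imread("pics/scene0.png");t=cv2.imread("pics/top0.png")
def cr(im,x,y,w,h,W,H): return cv2.resize(im[y:y+h,x:x+w],(W,H),interpolation=cv2.INTER_CUBIC)
a=cr(s,265,160,65,70,390,420); b=cr(t,330,190,50,50,400,400)
out=np.zeros((420,800,3),np.uint8);out[:,:390]=a;out[:400,400:]=b
cv2.imwrite("pics/tray.png",out)
a=cr(s,415,225,100,180,333,600) ; b=cr(t,140,125,110,120,440,480)
out=np.zeros((600,800,3),np.uint8);out[:,:333]=a;out[:480,350:790]=b
cv2.imwrite("pics/board.png",out)
E
```

```text
(no output)
```

View pics/tray.png

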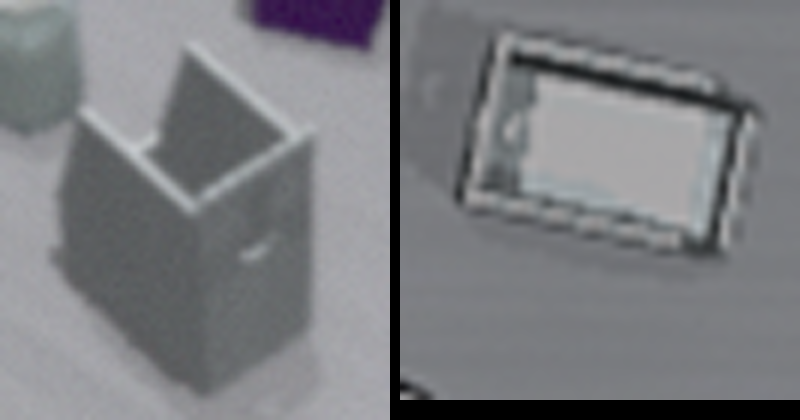

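View pics/board.png

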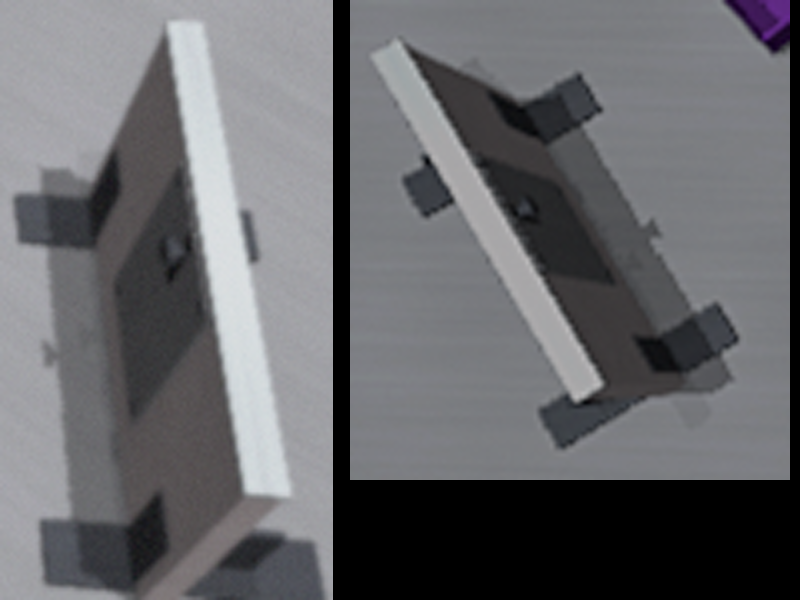

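The crops confirm the choice. The tray is bare metal, open on top, with its high back and keyhole at scene (307,201). In the top view its back faces image-left, between (342,194) and (337,215). The board crop shows the white top edge, the dark hanger plate and the stud head at scene (468,299) and top (184,177). Next I triangulate.

```bash
cat > h.py <<'E'
import numpy as np
from scipy.spatial.transform import Rotation as R
C={"scene":(415.830,321.782,199.684,np.array([0.97807067,0.25529498,0.8561599]),[0.41232746,0.84627079,-0.29918961,-0.15587619]),
"top":(363.971,321.836,193.956,np.array([0.44604238,-0.10877291,1.12096724]),[0.71589919,-0.697357,0.02093513,-0.02726312])}
def ray(n,p):
    f,cx,cy,o,q=C[n]; d=R.from_quat(q).apply([(p[0]-cx)/f,(p[1]-cy)/f,1]); return o,d/np.linalg.norm(d)
def tri(ps,pt):
    A=np.zeros((3,3));b=np.zeros(3)
    rs=[ray("scene",ps),ray("top",pt)]
    for o,d in rs: M=np.eye(3)-np.outer(d,d);A+=M;b+=M@o
    x=np.linalg.solve(A,b);return x,max(np.linalg.norm((np.eye(3)-np.outer(d,d))@(x-o)) for o,d in rs)
def plane(n,p,z):
    o,d=ray(n,p);return o+d*(z-o[2])/d[2]
def proj(n,X):
    f,cx,cy,o,q=C[n]; v=R.from_quat(q).inv().apply(np.asarray(X)-o);return np.array([f*v[0]/v[2]+cx,f*v[1]/v[2]+cy])
E
python3 - <<'E'
from h import *
np.set_printoptions(precision=4,suppress=True)
S=lambda u,v,s,ox,oy:((u+.5)/s-.5+ox,(v+.5)/s-.5+oy)
ts=lambda u,v:S(u,v,6,265,160); tt=lambda u,v:S(u-400,v,8,330,190)
bs=lambda u,v:S(u,v,3.333,415,225); bt=lambda u,v:S(u-350,v,4,140,125)
P={}
for k,a,b in [("tray back L",ts(192,212),tt(500,35)),("tray back R",ts(315,130),tt(460,203)),
 ("tray side-end L",ts(82,108),tt(718,85)),
 ("b far front",bs(168,22),bt(605,382)),("b far rear",bs(203,22),bt(575,402)),
 ("b near rear",bs(290,495),bt(372,57)),("b near front",bs(246,492),bt(402,38)),("stud",bs(177,248),bt(525,208))]:
    x,e=tri(a,b);P[k]=x;print(k,x,"res",round(e,4))
import itertools
for a,b in [("tray back L","tray back R"),("b far front","b near front"),("b far rear","b near rear"),("b far front","b far rear")]:
    d=P[a]-P[b];print(a,b,np.linalg.norm(d),np.degrees(np.arctan2(d[1],d[0])))
print("tray plane128",[plane("top",tt(u,v),.128) for u,v in((500,35),(460,203))],[plane("scene",ts(u,v),.128) for u,v in((192,212),(315,130))])
print("tray front z42",[plane("top",tt(u,v),.042) for u,v in((755,112),(728,250))])
E
```

```text
tray back L [ 0.5168 -0.1561  0.1223] res 0.002
tray back R [ 0.4583 -0.143   0.1277] res 0.0013
tray side-end L [ 0.5005 -0.2301  0.1173] res 0.0002
b far front [0.4343 0.1992 0.1995] res 0.0008
b far rear [0.4217 0.2162 0.2005] res 0.0002
b near rear [0.6408 0.3621 0.1923] res 0.0005
b near front [0.6532 0.3442 0.1929] res 0.0007
stud [0.5466 0.2658 0.1734] res 0.0006
tray back L tray back R 0.060203720969622065 -12.643961764118119
b far front b near front 0.2626300167722586 -146.48486886120617
b far rear b near rear 0.2633462494832297 -146.34578945915626
b far front b far rear 0.021216929175838808 -53.47248498651266
tray plane128 [array([ 0.5152, -0.1543,  0.128 ]), array([ 0.4576, -0.1419,  0.128 ])] [array([ 0.5214, -0.1546,  0.128 ]), array([ 0.4592, -0.1439,  0.128 ])]
tray front z42 [array([ 0.4951, -0.2532,  0.042 ]), array([ 0.4438, -0.2441,  0.042 ])]
```

Tray:
- Centre is about (0.478,-0.199) and yaw about 78.5°. The back edge measures 60 mm at z≈0.125, which fits the given sizes.
- Radius is 0.52 m, within reach.

Board:
- Yaw is about 126.4°. The top edge measures 263 mm at z≈0.196, which also fits.

Stud head is near (0.547,0.266,0.175).

I move over the tray by way of a high arc.

```bash
echo '[{"dx":-0.0255,"dy":-0.0249,"dz":-0.006},{"dx":-0.0255,"dy":-0.0249,"dz":-0.006},{"dx":-0.0255,"dy":-0.0249,"dz":-0.006},{"dx":-0.0255,"dy":-0.0249,"dz":-0.006},{"dx":-0.0255,"dy":-0.0249,"dz":-0.006},{"dx":-0.0255,"dy":-0.0249,"dz":-0.006},{"dx":-0.0255,"dy":-0.0249,"dz":-0.006},{"dx":-0.0255,"dy":-0.0249,"dz":-0.006},{"dx":-0.0255,"dy":-0.0249,"dz":-0.006},{"dx":-0.0255,"dy":-0.0249,"dz":-0.006},{"dx":-0.0255,"dy":-0.0249,"dz":-0.006},{"dx":-0.0255,"dy":-0.0249,"dz":-0.006},{"dx":-0.0255,"dy":-0.0249,"dz":-0.006}]' > m.json && python3 -m creep m.json 0.087 30
echo '[{"dx":-0.018,"dy":-0.0366},{"dx":-0.018,"dy":-0.0366},{"dx":-0.018,"dy":-0.0366},{"dx":-0.018,"dy":-0.0366},{"dx":-0.018,"dy":-0.0366},{"dx":-0.018,"dy":-0.0366},{"dx":-0.018,"dy":-0.0366},{"dx":-0.018,"dy":-0.0366},{"dx":-0.018,"dy":-0.0366},{"dx":-0.018,"dy":-0.0366}]' > m.json && python3 -m creep m.json
echo '[{"turn":0.125},{"turn":0.125},{"turn":0.125},{"turn":0.125},{"turn":0.125},{"turn":0.125},{"turn":0.125},{"turn":0.125},{"turn":0.125},{"turn":0.125},{"turn":0.125},{"turn":0.122},{},{}]' > m.json && python3 -m creep m.json
cat >> h.py <<'E'
def delta(goal,yaw_y,axes=True):
    """tool-axis shift and turn to bring TCP to goal with tool y at yaw_y deg"""
    from rig import robot
    o=robot.get_obs();M=R.from_quat(o["tool_rot"]).as_matrix()
    cur=np.degrees(np.arctan2(M[1,1],M[0,1]));t=-np.radians((yaw_y-cur+180)%360-180)
    print("t",round(o["time"],2),"pos",o["position"].round(4),"yaw_y",round(cur,2),"shift",(M.T@(np.array(goal)-o["position"])).round(4),"turn",round(t,4),"F",o["ft_force"].round(2),"M",o["moment"].round(2),"z",M[:,2].round(4))
E
python3 -c "
from h import *
delta([.4775,-.202,.083],-11.5)"
```

```text
time: 1.18
position: [0.4009, 0.1984, 0.3006]
tool_rot: [0.137, 0.991, -0.0, -0.0]
ft_force: [-0.1, 0.2, -0.1]
grip_width: 0.0869
grip_force: 0.0
time: 2.02
position: [0.4743, -0.203, 0.3003]
tool_rot: [0.137, 0.991, 0.0, -0.0]
ft_force: [0.6, -0.1, 0.2]
grip_width: 0.0869
grip_force: 0.0
time: 3.18
position: [0.4745, -0.2009, 0.3003]
tool_rot: [0.773, 0.634, -0.0, -0.0]
ft_force: [-0.2, 0.8, 0.4]
grip_width: 0.087
grip_force: 0.0
t 3.18 pos [ 0.4745 -0.2009  0.3003] yaw_y -11.34 shift [-0.0005  0.0033  0.2173] turn 0.0029 F [-0.15  0.75  0.35] M [-0.11  0.03 -0.03] z [-7.e-04  4.e-04 -1.e+00]
```

```bash
python3 - <<'E'
import cv2,numpy as np
s=cv2.imread("pics/scene0.png");t=cv2.imread("pics/top0.png")
def cr(im,x,y,w,h,W,H): return cv2.resize(im[y:y+h,x:x+w],(W,H),interpolation=cv2.INTER_CUBIC)
a=cr(s,440,265,50,75,400,600); b=cr(t,160,155,49,49,392,392)
out=np.zeros((600,800,3),np.uint8);out[:,:400]=a;out[:392,408:]=b
out=cv2.convertScaleAbs(out,alpha=2)
cv2.imwrite("pics/stud.png",out)
E
```

```text
(no output)
```

View pics/stud.png

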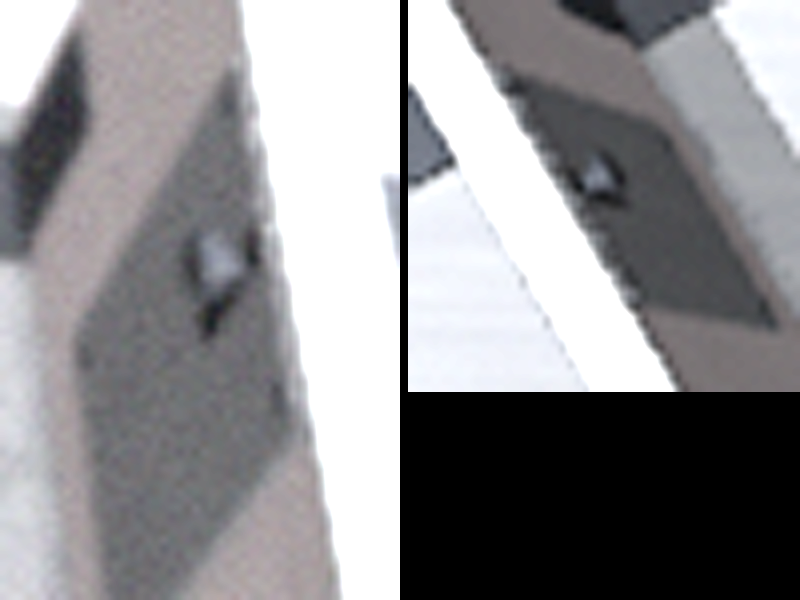

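The stud crop shows the lit upper rim of the head at scene (466,297) and top (184,177.5), high on the plate. That puts the stud axis at about z 0.17. Now I go down and grasp.

```bash
echo '[{"dy":0.0033,"dz":0.03,"turn":0.003},{"dz":0.03},{"dz":0.03},{"dz":0.03},{"dz":0.03},{"dz":0.03},{"dz":0.02},{"dz":0.017},{}]' > m.json && python3 -m creep m.json 
echo '[{},{},{},{},{},{},{},{}]' > m.json && python3 -m creep m.json 0.04 30
python3 - <<'E'
from h import *
S=lambda u,v,s,ox,oy:((u+.5)/s-.5+ox,(v+.5)/s-.5+oy)
bs=lambda u,v:S(u,v,3.333,415,225); bt=lambda u,v:S(u-350,v,4,140,125)
np.set_printoptions(precision=4,suppress=True)
# front-top corners on z=.2
for n,f in(("scene",[bs(168,22),bs(203,22),bs(290,495),bs(246,492)]),("top",[bt(605,382),bt(575,402),bt(372,57),bt(402,38)])):
    X=np.array([plane(n,p,.2)[:2] for p in f]);c=X.mean(0);d=(X[2]+X[3]-X[0]-X[1])/2
    print(n,c,np.linalg.norm(d),np.degrees(np.arctan2(d[1],d[0])))
x,e=tri((466.2,296.8),(184,177.5));print("stud rim",x,e)
from rig import robot;import cv2
for n in("scene","top"): cv2.imwrite(f"pics/g_{n}.png",robot.camera(n)["img"][:,:,::-1])
# subpixel white-top rectangle in each first picture
for n,roi in(("scene",(455,225,55,160)),("top",(140,125,75,110))):
    im=cv2.imread(f"pics/{n}0.png");x,y,w,h=roi
    v=cv2.resize(im[y:y+h,x:x+w],None,fx=4,fy=4,interpolation=cv2.INTER_CUBIC).min(2)
    m=(v>165).astype(np.uint8);k,l,st,_=cv2.connectedComponentsWithStats(m);i=1+st[1:,4].argmax()
    cnt=max(cv2.findContours((l==i).astype(np.uint8),0,1)[0],key=cv2.contourArea)
    q=cv2.approxPolyDP(cv2.convexHull(cnt),8,True)[:,0]
    print(n,st[i],[ (plane(n,((a+.5)/4-.5+x,(b+.5)/4-.5+y),.2)[:2]).round(4).tolist() for a,b in q])
E
```

```text
time: 3.93
position: [0.4759, -0.2004, 0.0804]
tool_rot: [0.775, 0.632, -0.001, -0.003]
ft_force: [0.3, 0.5, 0.3]
grip_width: 0.0868
grip_force: 0.0
time: 4.6
position: [0.4778, -0.2018, 0.0844]
tool_rot: [0.775, 0.632, -0.0, 0.0]
ft_force: [-2.3, -0.2, 5.8]
grip_width: 0.0582
grip_force: 29.9
scene [0.5392 0.2801] 0.26540384547080575 32.90585019924789
top [0.5368 0.2784] 0.2595278312105793 33.138758459400016
stud rim [0.5446 0.2625 0.1748] 0.00042779775764147473
scene [   24     0   170   581 29995] [[0.4249, 0.1861], [0.4185, 0.1942], [0.4203, 0.2198], [0.6388, 0.3599], [0.6493, 0.3403]]
top [  51   50  199  349 8854] [[0.644, 0.3402], [0.4327, 0.2019], [0.4253, 0.2181], [0.593, 0.3275]]
```

The grasp is good: opening 58.2 mm, force 30 N. I lift and turn to the board's yaw of about 123.2°.

```bash
echo '[{"dz":-0.01},{"dz":-0.02},{"dz":-0.03},{"dz":-0.03},{"dz":-0.02},{"dz":-0.006},{},{}]' > m.json && python3 -m creep m.json
echo '[{"turn":-0.08},{"turn":-0.08},{"turn":-0.08},{"turn":-0.08},{"turn":-0.08},{"turn":-0.08},{"turn":-0.08},{"turn":-0.08},{"turn":-0.08},{"turn":-0.062},{},{},{}]' > m.json && python3 -m creep m.json
python3 -c "
from h import *
delta([.592,.194,.20],33.2)"
```

```text
time: 5.37
position: [0.4772, -0.2012, 0.1989]
tool_rot: [0.775, 0.631, -0.0, -0.001]
ft_force: [-0.2, 0.3, -3.6]
grip_width: 0.0579
grip_force: 29.9
time: 6.45
position: [0.4773, -0.2013, 0.1983]
tool_rot: [0.477, 0.879, 0.0, -0.001]
ft_force: [0.2, -0.1, -3.6]
grip_width: 0.0581
grip_force: 29.9
t 6.45 pos [ 0.4773 -0.2013  0.1983] yaw_y 33.03 shift [ 0.2689  0.3116 -0.0013] turn -0.0029 F [ 0.15 -0.14 -3.64] M [-0.09 -0.03 -0.01] z [-0.0021  0.0016 -1.    ]
```

```bash
echo '[{"dx":0.01,"dy":0.012},{"dx":0.02,"dy":0.023},{"dx":0.0239,"dy":0.0277},{"dx":0.0239,"dy":0.0277},{"dx":0.0239,"dy":0.0277},{"dx":0.0239,"dy":0.0277},{"dx":0.0239,"dy":0.0277},{"dx":0.0239,"dy":0.0277},{"dx":0.0239,"dy":0.0277},{"dx":0.0239,"dy":0.0277},{"dx":0.0239,"dy":0.0277},{"dx":0.0239,"dy":0.0277},{"dz":0.026,"turn":-0.003},{},{},{}]' > m.json && python3 -m creep m.json
python3 - <<'E'
from h import *
delta([.592,.194,.172],33.2)
from rig import robot;import cv2
I={}
for n in("scene","top"): I[n]=robot.camera(n)["img"][:,:,::-1].copy();cv2.imwrite(f"pics/st_{n}.png",I[n])
def cr(im,x,y,w,h,W,H): return cv2.resize(im[y:y+h,x:x+w],(W,H),interpolation=cv2.INTER_CUBIC)
out=np.zeros((600,800,3),np.uint8);out[:,:330]=cr(I["scene"],400,225,110,175,377,600)[:,:330];out[:480,340:800]=cr(I["top"],140,125,115,120,460,480)
cv2.imwrite("pics/standoff.png",out)
E
```

```text
time: 7.78
position: [0.592, 0.1935, 0.1733]
tool_rot: [0.475, 0.88, -0.0, -0.0]
ft_force: [0.5, -0.6, -3.2]
grip_width: 0.0581
grip_force: 30.0
t 7.78 pos [0.592  0.1935 0.1733] yaw_y 33.24 shift [0.0004 0.0003 0.0013] turn 0.0006 F [ 0.54 -0.58 -3.19] M [-0.15 -0.06 -0.05] z [-1.1e-03 -4.0e-04 -1.0e+00]
```

View pics/standoff.png

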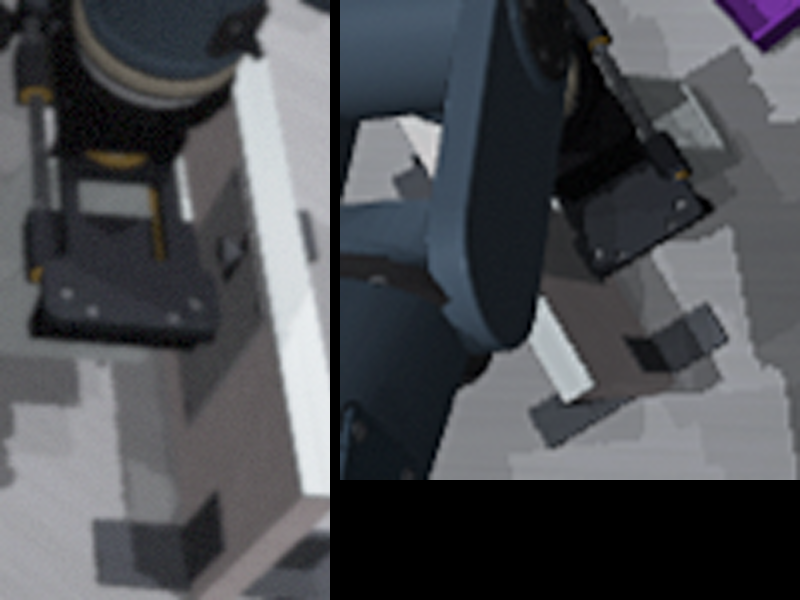

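The gripper hides most of the tray in this view; only a thin edge of its back plate shows at about scene (455,285). From here I go by feel, advancing gently.

```bash
echo '[{"dx":0.008,"dz":0.001},{"dx":0.008},{"dx":0.003},{}]' > m.json && python3 -m creep m.json; echo '[{"dx":0.002},{"dx":0.002},{"dx":0.001},{}]' > m.json && python3 -m creep m.json ; python3 -c "
from h import *
delta([.592,.194,.172],33.2)"
```

```text
time: 8.22
position: [0.5809, 0.2108, 0.1729]
tool_rot: [0.475, 0.88, 0.0, -0.0]
ft_force: [0.4, -0.5, -3.6]
grip_width: 0.0575
grip_force: 30.0
time: 8.55
position: [0.579, 0.2142, 0.1725]
tool_rot: [0.475, 0.88, -0.0, -0.0]
ft_force: [0.7, 0.9, -3.3]
grip_width: 0.0576
grip_force: 30.0
t 8.55 pos [0.579  0.2142 0.1725] yaw_y 33.3 shift [-0.0241 -0.0002  0.0005] turn 0.0017 F [ 0.71  0.88 -3.3 ] M [-0.1  -0.01 -0.04] z [-1.e-04  0.e+00 -1.e+00]
```

```bash
echo '[{"dx":0.002},{}]' > m.json && python3 -m creep m.json; echo '[{"dx":0.002},{}]' > m.json && python3 -m creep m.json;  python3 -c "
from h import *
delta([.592,.194,.172],33.2)"
```

```text
time: 8.72
position: [0.5778, 0.2159, 0.1725]
tool_rot: [0.475, 0.88, -0.0, -0.0]
ft_force: [-0.5, 0.2, -3.8]
grip_width: 0.0579
grip_force: 30.0
time: 8.88
position: [0.5767, 0.2177, 0.1725]
tool_rot: [0.475, 0.88, 0.0, -0.0]
ft_force: [-0.2, -0.2, -3.8]
grip_width: 0.0578
grip_force: 30.0
t 8.88 pos [0.5767 0.2177 0.1725] yaw_y 33.29 shift [-0.0282 -0.0002  0.0005] turn 0.0015 F [-0.17 -0.19 -3.79] M [-0.14 -0.01  0.02] z [-4.e-04  2.e-04 -1.e+00]
```

```bash
for i in 1; do :; done; echo '[{"dx":0.002},{}]' > m.json && python3 -m creep m.json | grep -E "pos|ft"; echo '[{"dx":0.0015},{}]' > m.json && python3 -m creep m.json| grep -E "pos|ft"
```

```text
position: [0.5756, 0.2194, 0.1725]
ft_force: [0.2, 0.3, -3.7]
position: [0.5748, 0.2206, 0.1725]
ft_force: [-0.3, -0.3, -4.0]
```

```bash
echo '[{"dx":0.0015},{}]' > m.json && python3 -m creep m.json | grep -E "pos|ft"; echo '[{"dx":0.0015},{}]' > m.json && python3 -m creep m.json| grep -E "pos|ft"
```

```text
position: [0.574, 0.2218, 0.1725]
ft_force: [0.3, -0.7, -4.1]
position: [0.5731, 0.2231, 0.1725]
ft_force: [0.5, 0.1, -3.7]
```

```bash
echo '[{"dx":0.0015},{}]' > m.json && python3 -m creep m.json | grep -E "pos|ft"; echo '[{"dx":0.001},{}]' > m.json && python3 -m creep m.json| grep -E "pos|ft"
```

```text
position: [0.5728, 0.2239, 0.1726]
ft_force: [0.1, -1.2, -4.2]
position: [0.5726, 0.2242, 0.1728]
ft_force: [1.5, -3.2, -2.4]
```

I have contact at 36 mm of advance, normal force about 3.5 N. TCP to board centre is 65 mm, which is 12 + 53, so the back is flat on the plate. If the head had been missed, contact would have come at about 25 mm. The stud is in the round end. I slide down, watching the forces.

```bash
echo '[{"dx":0.0005},{},{}]' > m.json && python3 -m creep m.json | grep -E "pos|ft"; echo '[{"dz":0.002},{"dz":0.002},{}]' > m.json && python3 -m creep m.json| grep -E "pos|ft";python3 -c "
from h import *
delta([.592,.194,.172],33.2)"
```

```text
position: [0.5722, 0.2248, 0.1729]
ft_force: [0.5, -3.7, -1.5]
position: [0.5725, 0.2254, 0.1684]
ft_force: [2.3, -3.3, -1.8]
t 10.38 pos [0.5725 0.2254 0.1684] yaw_y 33.26 shift [-0.037  -0.0009 -0.0036] turn 0.0011 F [ 2.31 -3.3  -1.75] M [-0.79 -0.65 -0.14] z [ 1.6e-03  4.0e-04 -1.0e+00]
```

```bash
for k in 1; do echo '[{"dz":0.0015},{"dz":0.0015},{}]' > m.json && python3 -m creep m.json| grep -E "pos|ft"; done; echo '[{"dz":0.0015},{"dz":0.0015},{}]' > m.json && python3 -m creep m.json| grep -E "pos|ft"; python3 -c "
from h import *
delta([.592,.194,.172],33.2)"
```

```text
position: [0.5721, 0.2255, 0.1654]
ft_force: [2.4, -3.0, -2.9]
position: [0.5718, 0.2254, 0.1623]
ft_force: [3.3, -2.6, -2.0]
t 10.88 pos [0.5718 0.2254 0.1623] yaw_y 33.28 shift [-0.0373 -0.0004 -0.0097] turn 0.0014 F [ 3.32 -2.62 -1.97] M [-0.82 -0.67 -0.15] z [ 2.e-04  1.e-04 -1.e+00]
```

```bash
echo '[{"dz":0.002},{"dz":0.002},{}]' > m.json && python3 -m creep m.json| grep -E "pos|ft";  echo '[{"dz":0.002},{"dz":0.002},{}]' > m.json && python3 -m creep m.json| grep -E "pos|ft"; python3 -c "
from h import *
delta([.592,.194,.172],33.2)"
```

```text
position: [0.5716, 0.2254, 0.1581]
ft_force: [3.7, -3.1, -2.9]
position: [0.5715, 0.2254, 0.1541]
ft_force: [3.7, -4.3, -4.2]
t 11.38 pos [0.5715 0.2254 0.1541] yaw_y 33.28 shift [-0.0374 -0.0001 -0.0179] turn 0.0014 F [ 3.74 -4.3  -4.18] M [-0.94 -0.66 -0.15] z [-5.e-04  0.e+00 -1.e+00]
```

```bash
echo '[{"dz":0.002},{"dz":0.002},{}]' > m.json && python3 -m creep m.json| grep -E "pos|ft";  echo '[{"dz":0.002},{"dz":0.001},{}]' > m.json && python3 -m creep m.json| grep -E "pos|ft"; echo '[{"dz":0.001},{}]' > m.json && python3 -m creep m.json| grep -E "pos|ft"; echo '[{"dz":0.001},{}]' > m.json && python3 -m creep m.json| grep -E "pos|ft"
```

```text
position: [0.5716, 0.2254, 0.1501]
ft_force: [3.4, -2.8, -4.2]
position: [0.5716, 0.2254, 0.1472]
ft_force: [2.5, -3.7, -3.3]
position: [0.5716, 0.2254, 0.1464]
ft_force: [2.7, -3.3, -2.4]
position: [0.5717, 0.2254, 0.1454]
ft_force: [2.4, -3.6, -2.4]
```

```bash
echo '[{"dz":0.001},{}]' > m.json && python3 -m creep m.json| grep -E "pos|ft";  echo '[{"dz":0.001},{}]' > m.json && python3 -m creep m.json| grep -E "pos|ft"; echo '[{"dz":0.001},{}]' > m.json && python3 -m creep m.json| grep -E "pos|ft"
```

```text
position: [0.5717, 0.2254, 0.1445]
ft_force: [2.5, -4.1, -1.7]
position: [0.5718, 0.2254, 0.1437]
ft_force: [2.1, -4.3, -0.4]
position: [0.5719, 0.2254, 0.1434]
ft_force: [0.5, -4.2, 4.9]
```

It bottomed at TCP z≈0.1435, so the stud axis is at about 0.173, within its range and about 30 mm below the insertion height. I nudge 0.7 mm to confirm a hard stop, then check with a picture.

```bash
echo '[{"dz":0.0007},{},{}]' > m.json && python3 -m creep m.json| grep -E "time|pos|ft"
python3 - <<'E'
from h import *
delta([.592,.194,.172],33.2)
from rig import robot;import cv2
im=robot.camera("scene")["img"][:,:,::-1]
cv2.imwrite("pics/home.png",cv2.resize(im[225:400,380:530],(514,600),interpolation=cv2.INTER_CUBIC))
E
```

```text
time: 12.97
position: [0.572, 0.2253, 0.1433]
ft_force: [0.2, -5.1, 7.4]
t 12.97 pos [0.572  0.2253 0.1433] yaw_y 33.3 shift [-0.0372 -0.0004 -0.0287] turn 0.0018 F [ 0.18 -5.07  7.35] M [-1.04 -0.05 -0.05] z [ 0.001 -0.    -1.   ]
```

View pics/home.png

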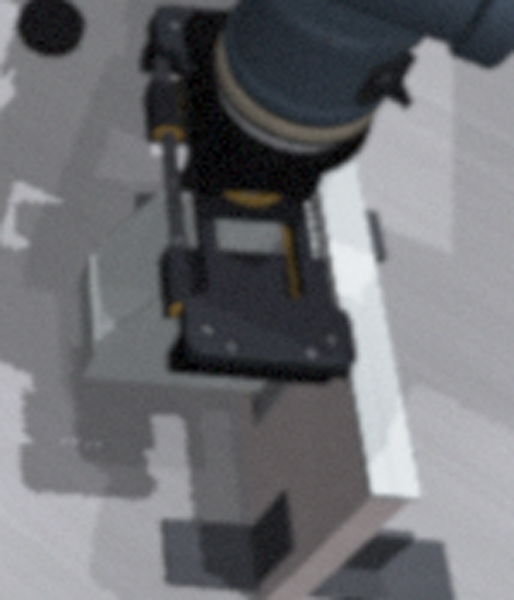

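It is a hard stop (7.4 N up), with the tray against the hanger plate. I relax the press, drop the grip to 3 N to check the stud takes the weight, then open.

```bash
echo '[{"dx":-0.0008,"dz":-0.0008},{},{}]' > m.json && python3 -m creep m.json| grep -E "pos|ft"
echo '[{},{},{},{}]' > m.json && python3 -m creep m.json - 3 | grep -E "pos|ft|grip"
echo '[{},{},{}]' > m.json && python3 -m creep m.json 0.064 | grep -E "pos|ft|grip"
```

```text
position: [0.572, 0.2252, 0.1433]
ft_force: [0.1, -2.1, 5.0]
position: [0.5718, 0.2253, 0.1426]
ft_force: [-0.5, -0.5, 4.6]
grip_width: 0.0582
grip_force: 3.0
position: [0.5714, 0.2249, 0.1418]
ft_force: [-0.4, -0.5, 0.1]
grip_width: 0.0635
grip_force: 0.0
```

```bash
echo '[{},{},{},{}]' > m.json && python3 -m creep m.json 0.087 | grep -E "pos|ft|grip"
echo '[{"dz":-0.01},{"dz":-0.02},{"dz":-0.03},{"dz":-0.03},{"dz":-0.03},{"dz":-0.03},{}]' > m.json && python3 -m creep m.json | grep -E "pos|ft|grip"
echo '[{"dx":-0.03},{"dx":-0.04},{"dx":-0.04},{"dx":-0.04},{"dx":-0.03},{},{}]' > m.json && python3 -m creep m.json | grep -E "time|pos|ft|grip"
python3 - <<'E'
from h import *
from rig import robot;import cv2
I={}
for n in("scene","top"): I[n]=robot.camera(n)["img"][:,:,::-1].copy()
out=np.zeros((600,800,3),np.uint8);out[:300,:480]=cv2.resize(I["scene"],(480,300));out[300:,:480]=cv2.resize(I["top"],(480,300))
out[:300,490:790]=cv2.resize(I["scene"][240:390,390:540],(300,300));out[300:,490:790]=cv2.resize(I["top"][125:245,140:260],(300,300))
cv2.imwrite("pics/end.png",out)
E
```

```text
position: [0.5721, 0.2247, 0.1425]
ft_force: [-0.9, -0.6, -0.0]
grip_width: 0.0821
grip_force: 0.0
position: [0.5759, 0.2256, 0.3009]
ft_force: [0.1, 0.5, 0.8]
grip_width: 0.0869
grip_force: 0.0
time: 15.35
position: [0.6714, 0.0725, 0.2924]
ft_force: [-0.2, 0.4, -0.8]
grip_width: 0.0874
grip_force: 0.0
```

View pics/end.png

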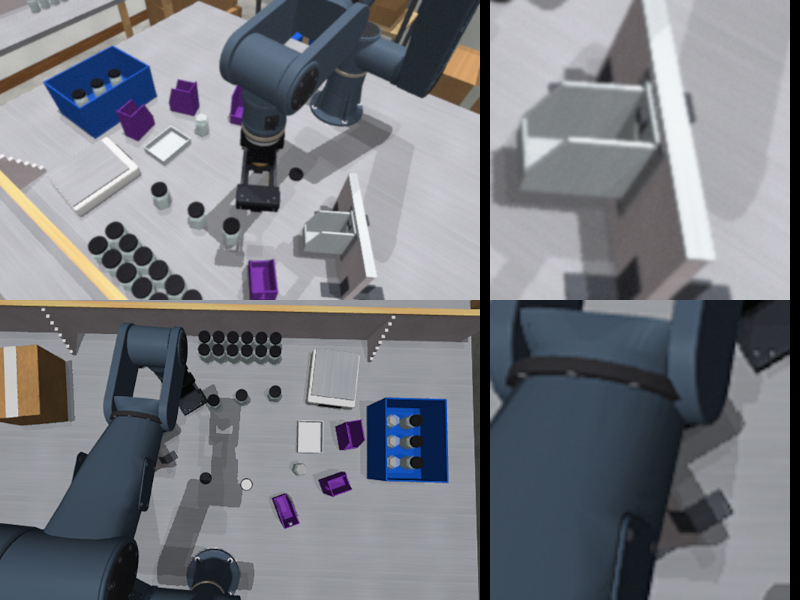

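The final scene view shows the tray hanging level on the plate at about (440,310). Its back is flat on the plate, the gripper is clear, and the jars, lids and pan are where they were.

```bash
python3 -c "
from rig import robot
print(robot.hand_in())"
```

```text
the job is handed in; nothing more can be done
None
```

The tray hangs fully home on the stud, back flat on the hanger plate and released with the robot clear; the job was handed in at about 15.4 s, and no verdict was returned.

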